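# Show a freshly lacquered serving board to the inspection camera

### The arm

A 7-joint arm with a two-finger parallel gripper is mounted at the origin on the work surface. World frame = base frame: x ahead of the robot, y to its left, z up, the work surface at z = 0. Lengths are in m, angles in rad, forces in N, time in s.
With the tool pointing down it reaches from about 0.425 to 0.875 m from the base axis. Payload 8.4 kg.
Tool frame: the origin (TCP) lies midway between the tips of the shut fingers; the grasp point (between the pads) lies 19 mm behind it; z points along the fingers, y is the line along which they close (so a half turn about z gives the same grasp; the last joint's range is limited). The gripper opens to 87 mm and grips with 3 to 60 N. Pads are 19 mm wide; open, the fingers measure 117 mm over their backs; the gripper's body (75 mm by 190 mm) begins 51 mm behind the grasp point.
Start: joints at [1.195, 0.333, 0.04, 1.465, -0.013, 1.343, -0.059], TCP at [0.178, -0.625, 0.223] pointing down, gripper open.
Joint ranges: [-2.58, 2.58], [-0.38, 2.09], [-1.3, 1.39], [0.25, 2.4], [-1.5, 4.64], [0.08, 2.09], [-2.65, 2.65]. Speed limits (rad/s): [2.22, 2.22, 2.79, 2.79, 3.14, 3.14, 3.14].

### API

Orientations are given as a 3x3 rotation matrix whose columns are the frame's x, y, z axes.
In Python, from bench import arm, imaging, finish_job gives the robot as it stands.
- The arm moves only by the tool play_rows, never from a script. Its argument "motion" is a list that holds one entry, the list of rows, each a list of 7 numbers: the shift along the tool's x, y, z in mm, then the turn, a rotation vector about the tool's x, y, z in degrees, then the opening, from 0 (shut) to 1 (fully open). A call has 1 to 12 rows; each row shifts and turns the commanded pose from where the row before left it, along the tool's axes as they then stand; what a row does not reach is not made up. A row lasts 1/8 s, in which the tool goes at most 62.5 mm and 10.7 degrees, less where a joint would pass 70% of its speed; a pose out of reach is approached as far as the arm can. A call is refused whole if a number of a shift passes 62.5 or a number of a turn 10.7, either way. A call with a gripper value outside its range is refused whole. The fingers move at their own pace and stop on an object; "force" is the grip in N (left out, the last holds). Time passes only in rows, so rows that do not move let the fingers close. It gives the time, the measured TCP pose, the force, the opening and the grip force at its end, in the units of the state.
- arm.state(): the state, without advancing time (a new reading comes with each control period).
- imaging.camera(name): name is "scene" or "side" or "wrist"; returns a dict with "frame" (400x640x3 uint8, red, green, blue), "range_z" (400x640 float32, m along the optical axis (not along the pixel's ray), 0 where there is no reading), "fx", "fy", "cx", "cy" (pixels), "position" and "attitude" of the camera in the world; the wrist camera has in their place "mount" (4x4, takes a point from camera to tool coordinates, whose origin is the TCP and whose axes are the flange's). Camera axes: x right, y down, z forward; pixel columns grow to the right and rows downward; lengths in m; the calibration is good to about 2 mm. A picture is of the moment at which its call begins: read the wrist's pose just before it.
- finish_job(): hands the job in; it is judged then, once.
The state is a dict: "time_s": time; "q": joint angles; "qd": joint speeds; "joint_efforts": joint torques, N m; "ee_pos": TCP position; "tool_rot": TCP orientation; "wrist_force": force on the tool from outside, world axes, zero at the start; "moment": the same for the moment, N m; "opening": finger opening in m; "grip_force": force on a finger pad.
Only numpy, scipy, OpenCV 4.12 (cv2) and the standard library are available. Lean on these libraries where they do the work, as an engineer would, in place of code of your own. Each camera call takes 0.05 s, during which the arm holds its last target. There are 200 camera calls.

### The job

The round serving board in the drying rack is still tacky with lacquer, so do not touch it with the gripper: take the screwdriver by its handle, put its shank through the board's hanging hole while the board stands in the rack, and lift the board out on the shank. Hold it up in front of the inspection camera, hanging plumb with its face square to the lens, the middle of its round blade level with and straight ahead of the lens at 15 cm from the glass, and the screwdriver's handle on the side away from the camera. Finish while still holding it there, at rest, and leave the other boards, the camera and everything else on the bench as they are.

Things in the scene. Friction and masses are not known exactly. Their poses are not given: they have to be found in the camera images.
- round_board: Small wooden serving board, 145 mm tall and 12 mm thick, about 0.1 kg: a round blade 100 mm across with its lower edge cut flat (54 mm wide) to stand on, a neck 24 mm wide, and on top a round eye 34 mm across with a hanging hole. It stands upright in one of the rack's three places (any of them). Origin: middle of the flat foot. x: through its thickness, normal to the faces (pointing away from the robot in the rack); y: across its width; z: up to the eye.
- hole (a point): Centre of the round board's hanging hole (15 mm wide, straight through along x), 128 mm above its foot and 17 mm below its top; same axes as the board.
- blade_mid (a point): Centre of the round board's blade, half-way through its thickness, 42 mm above its foot and 86 mm straight below the hole; same axes as the board.
- driver: Screwdriver lying on the bench, about 0.11 kg, 188 mm long: square wooden handle 80 mm long and 28 mm thick and wide with rounded edges, a steel collar 18 mm across over the next 9 mm, then a round steel shank 6 mm thick and 95 mm long. Origin: under the middle of the handle, on the underside. x: along the tool from handle to tip (roughly away from the robot at the start); z: up.
- driver_handle (a point): Middle of the screwdriver's handle, on the tool's axis, 14 mm above its underside; same axes as the screwdriver.
- driver_tip (a point): End of the screwdriver's shank, on the axis, 143 mm from the middle of the handle along x.
- rack: Drying rack, fixed: a plywood base 110 x 350 mm and 15 mm thick, with three standing places 110 mm apart along its y; each has two pairs of upright dowels (8 mm thick, 45 mm tall above the base) with a 15 mm gap in which a board's foot stands on the base. Lift a board at least 45 mm to clear the dowels. Origin: middle of the underside; x points away from the robot, across the boards' faces.
- camera: Inspection camera with a small lamp on top, on a desk tripod 287 mm tall, fixed, standing towards the far side of the bench and looking roughly towards the robot. Legs reach 80 mm from the middle. Origin: on the bench under the tripod's middle; the camera looks along its own -x, level; y: to its side; z: up.
- lens (a point): Middle of the camera's front glass, 220 mm above the bench and 50 mm ahead (-x) of the tripod's middle; the camera looks level along this point's -x; same axes as the camera.
- square_board: Bystander: like the round board but with a rectangular blade 84 mm wide; stands in the rack. Origin: middle of the foot.
- taper_board: Bystander: like the round board but with a blade that tapers from 96 mm at the foot to 52 mm; stands in the rack. Origin: middle of the foot.
- spray_can: Bystander: lacquer spray can, 65 mm across, 196 mm tall. Origin: middle of the underside.
- tin: Bystander: lidded metal tin, 87 mm across, 98 mm tall. Origin: middle of the underside.
- brush: Bystander: flat brush lying down. Origin: on its underside.
- sanding_block: Bystander: cork sanding block 65 x 112 x 32 mm. Origin: middle of the underside.
- tape_roll: Bystander: roll of masking tape, 100 mm across, 24 mm tall, lying flat. Origin: middle of the underside.
Things that resemble listed ones, but are neither listed nor needed, are in the scene too. Several things have the shape of the driver; the one meant has the colours described above.

How it is judged:
By the outcome, as a careful person would: the job done as asked, in the order asked, and still so for the second after the job is handed in, while the arm keeps its last pose, push and grip.
It also fails if it takes over 67 s, if anything falls off the work surface, if the arm or the gripper's body presses on something with over 40 N, if the wrist force passes 120 N, or if a joint passes its speed limit or range.

## Working session

There is one attempt and no reset: what is moved stays moved. The work goes in short steps, Python scripts to look and compute and a tool call to move; the robot and the scene stay as the last step left them, time stands still between calls to the robot, and variables do not carry over. Pictures are saved under pics/ and viewed, at most 10 in all, crops included, and the job is handed in when it is done.

Besides the shell and the picture viewer there is one more tool, called in YAML: its name, and indented under it one key for each argument. play_rows: Moves the arm, as the interface text tells. Its arguments: {"type":"object","properties":{"motion":{"type":"array"},"force":{"type":"number"}},"required":["motion"]}

```bash
mkdir -p pics; ls; cat > h.py <<'E'
import numpy as np, cv2
from bench import arm, imaging, finish_job
def snap(n,tag):
    s=arm.state(); c=imaging.camera(n)
    cv2.imwrite(f'pics/{tag}.png',c['frame'][:,:,::-1])
    if n=='wrist':
        T=np.eye(4);T[:3,:3]=s['tool_rot'];T[:3,3]=s['ee_pos'];M=T@np.array(c['mount']);R,p=M[:3,:3],M[:3,3]
    else: R,p=np.array(c['attitude']),np.array(c['position'])
    z=c['range_z'];v,u=np.mgrid[:400,:640]
    P=np.stack([(u-c['cx'])/c['fx']*z,(v-c['cy'])/c['fy']*z,z],-1)@R.T+p
    P[z==0]=np.nan
    np.savez(f'pics/{tag}.npz',P=P,f=c['frame'],R=R,p=p,K=[c['fx'],c['fy'],c['cx'],c['cy']])
    return P,c,R,p
E
python3 - <<'E'
from h import *
for n in('scene','side'):
    P,c,R,p=snap(n,n+'0'); print(n,p,R.round(3).tolist())
print(arm.state())
E
```

```text
pics
scene [ 1.14140574 -0.85304497  0.90861186] [[0.751, 0.408, -0.519], [0.66, -0.447, 0.604], [0.015, -0.796, -0.605]]
side [0.10446847 0.66524418 1.00050852] [[-0.892, -0.326, 0.313], [-0.452, 0.62, -0.642], [0.015, -0.714, -0.7]]
{'time_s': 0.1, 'q': array([ 1.1947914 ,  0.33382262,  0.0398771 ,  1.46617826, -0.01341298,
        1.34332125, -0.0584595 ]), 'qd': array([ 0.00014856, -0.00158988,  0.00026785, -0.00027335, -0.00028644,
       -0.00068872,  0.00097438]), 'joint_efforts': array([ 2.70582284e-03, -6.57811332e+01,  1.33940779e+00, -4.04698670e+01,
       -5.96583844e-02,  4.12227516e-02,  1.91459947e-05]), 'ee_pos': array([ 0.17749351, -0.6248486 ,  0.2217619 ]), 'tool_rot': array([[ 9.61928452e-01,  2.73300972e-01, -4.81470769e-04],
       [ 2.73301383e-01, -9.61927463e-01,  1.38199440e-03],
       [-8.54395408e-05, -1.46096636e-03, -9.99998929e-01]]), 'wrist_force': array([-0.15653736,  0.24137982, -0.07592301]), 'moment': array([-0.02568694,  0.00891628,  0.01455773]), 'grip_force': 0.0, 'opening': 0.08682586993833302}
```

View pics/scene0.png

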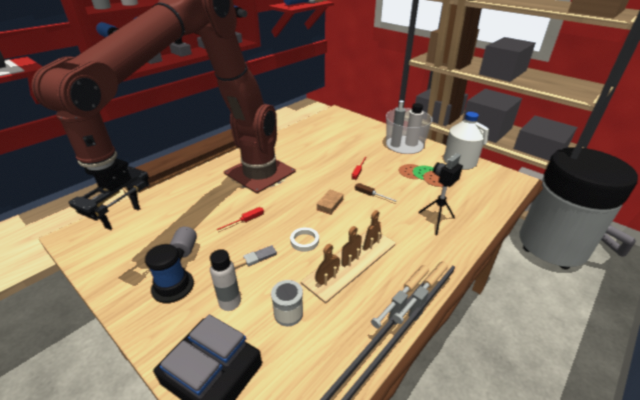

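View pics/side0.png

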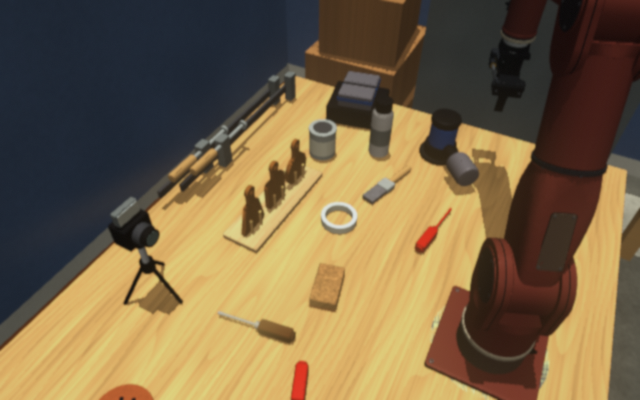

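The scene view shows the wooden-handled driver at about (378,193), the three boards at (327,265), (351,245) and (373,231), and the inspection camera at (447,180). The side view has the driver at (260,325), the boards at (252,210), (275,185) and (296,160), and the camera at (135,230).

```bash
python3 - <<'E'
import numpy as np,cv2
S=np.load('pics/side0.npz');C=np.load('pics/scene0.npz')
a=cv2.resize(S['f'][130:250,220:330],(400,436),interpolation=2);b=cv2.resize(C['f'][200:300,300:400],(400,436),interpolation=2)
cv2.imwrite('pics/crop1.png',np.hstack([a,b])[:,:,::-1])
for n,D in(('scene',C),('side',S)):
    P=D['P']; f=D['f'].astype(int)
    pts=dict(scene=[(365,189),(385,197),(394,201),(327,265),(351,245),(373,231),(372,218),(440,175),(450,160)],side=[(280,330),(250,323),(222,315),(252,215),(275,185),(296,165),(250,190),(148,236),(128,213)])[n]
    for u,v in pts: print(n,u,v,P[v,u].round(3),f[v,u])
    # plausible boards: dark points on rack, z>.02..0.17
E
```

```text
scene 365 189 [0.445 0.185 0.022] [81 52 34]
scene 385 197 [0.53  0.206 0.013] [190 175 148]
scene 394 201 [0.571 0.21  0.011] [191 173 137]
scene 327 265 [ 0.643 -0.276  0.083] [76 51 31]
scene 351 245 [ 0.648 -0.169  0.092] [83 57 36]
scene 373 231 [ 0.654 -0.057  0.08 ] [87 59 37]
scene 372 218 [ 0.65  -0.066  0.139] [96 71 45]
scene 440 175 [0.739 0.189 0.22 ] [19 17 17]
scene 450 160 [0.759 0.192 0.286] [117 120 117]
side 280 330 [0.423 0.196 0.03 ] [123  88  48]
side 250 323 [0.496 0.207 0.019] [182 168 136]
side 222 315 [0.57  0.213 0.006] [164 147 109]
side 252 215 [ 0.645 -0.043  0.065] [74 54 29]
side 275 185 [ 0.64  -0.155  0.082] [76 55 29]
side 296 165 [ 0.635 -0.264  0.072] [74 53 29]
side 250 190 [ 0.654 -0.059  0.138] [91 61 31]
side 148 236 [0.703 0.234 0.235] [43 46 40]
side 128 213 [0.749 0.227 0.274] [86 84 72]
```

View pics/crop1.png

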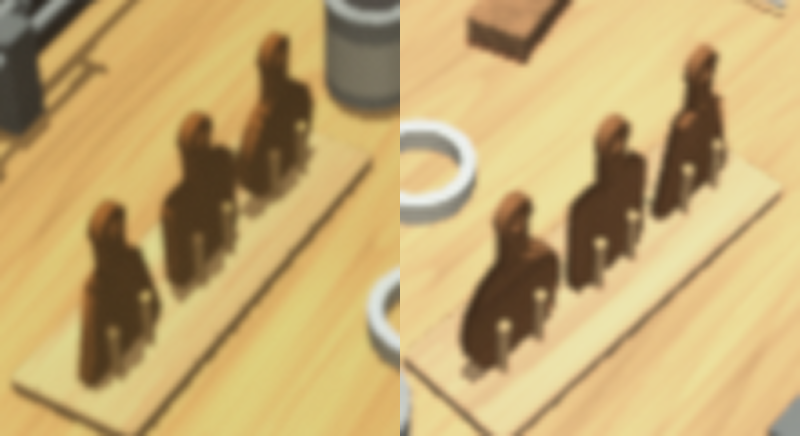

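```bash
python3 - <<'E'
from h import *
S=np.load('pics/side0.npz');C=np.load('pics/scene0.npz')
print('K',S['K'],C['K'],np.round(imaging.camera('wrist')['mount'],3).tolist())
for n,D in(('scene',C),('side',S)):
    P=D['P'].reshape(-1,3); f=D['f'].reshape(-1,3).astype(int)
    x,y,z=P.T
    # driver
    m=(x>.35)&(x<.6)&(y>.14)&(y<.26)&(z>.008)&(z<.04)
    Q=P[m]; g=Q[:,:2]-Q[:,:2].mean(0); _,_,V=np.linalg.svd(g,full_matrices=0); d=V[0]*np.sign(V[0][0]); t=g@d
    print(n,'driver n',m.sum(),Q[:,:2].mean(0),'yaw',np.degrees(np.arctan2(d[1],d[0])),'ends',Q[:,:2].mean(0)+t.min()*d,Q[:,:2].mean(0)+t.max()*d)
    h=Q[Q[:,2]>.022]; print(' handle top',h.mean(0),h.min(0),h.max(0))
    for y0 in(-.275,-.165,-.055):
        m=(x>.6)&(x<.69)&(abs(y-y0)<.06)&(z>.075)&(z<.175)
        Q=P[m]
        A=np.c_[Q[:,1]-y0,Q[:,2]-.1,np.ones(len(Q))]; w=np.ones(len(Q),bool)
        for _ in range(6):
            s=np.linalg.lstsq(A[w],Q[w,0],rcond=None)[0]; r=abs(Q[:,0]-A@s); w=r<.003
        e=Q[(Q[:,2]>.135)]
        print(' board',y0,len(Q),w.sum(),s.round(4),'eye y',e[:,1].min(),e[:,1].max(),'z',Q[:,2].max())
    m=(x>.64)&(x<.86)&(y>.1)&(y<.32)&(z>.18)&(z<.3); Q=P[m]
    print(' cam',Q.min(0),Q.max(0),np.median(Q,0))
E
```

```text
K [489.45379738 489.45379738 319.37956106 194.92417687] [371.37495682 371.37495682 328.78882183 199.46449301] [[0.0, -0.963, -0.269, 0.074], [1.0, -0.0, 0.0, 0.0], [-0.0, -0.269, 0.963, -0.162], [0.0, 0.0, 0.0, 1.0]]
scene driver n 188 [0.45081254 0.19438682] yaw 0.4840538381074249 ends [0.35113502 0.19354469] [0.57413728 0.19542873]
 handle top [0.43402869 0.1926528  0.02562865] [0.35137177 0.1723264  0.02204323] [0.47514523 0.24379028 0.03137664]
 board -0.275 304 221 [ 0.06   -0.0149  0.6435] eye y -0.2874334681622651 -0.25554793490502536 z 0.16034837727193618
 board -0.165 292 207 [ 0.0526 -0.0065  0.6487] eye y -0.17847602721994427 -0.14648910753745292 z 0.1605305417095254
 board -0.055 214 150 [ 0.0539 -0.0203  0.6539] eye y -0.06938321532933178 -0.03879167742388567 z 0.15916656012340402
 cam [0.69971955 0.18285967 0.18955709] [0.78377509 0.25755947 0.28806796] [0.76167846 0.20175105 0.23799663]
side driver n 722 [0.44685443 0.20168439] yaw 1.6436183724519273 ends [0.35152364 0.19894892] [0.57794726 0.20544602]
 handle top [0.43136825 0.19895238 0.02791606] [0.35026515 0.17741067 0.0220843 ] [0.51405849 0.25938142 0.03435797]
 board -0.275 323 225 [0.055  0.0093 0.6349] eye y -0.28376761268101425 -0.2520911446107512 z 0.1642803883369387
 board -0.165 396 270 [0.0479 0.0103 0.6399] eye y -0.17692580881331998 -0.14122809636053213 z 0.16344470026717117
 board -0.055 371 270 [0.0562 0.0139 0.6452] eye y -0.06667200849880484 -0.030667914084987702 z 0.1625506461154611
 cam [0.69998115 0.18657416 0.18191397] [0.78436434 0.26195438 0.29243851] [0.74388074 0.23661692 0.24489944]
```

The two-sided crop shows the round blade on the board nearest the scene camera (y≈-0.27); the square board is in the middle and the tapered one nearest the inspection camera.

play_rows:
  motion:
    - [[33, -23, -4, 0, 0, 0, 1], [33, -23, -4, 0, 0, 0, 1], [33, -23, -4, 0, 0, 0, 1], [33, -23, -4, 0, 0, 0, 1], [33, -23, -4, 0, 0, 0, 1], [33, -23, -4, 0, 0, 0, 1], [33, -23, -4, 0, 0, 0, 1], [33, -23, -4, 0, 0, 0, 1], [33, -23, -4, 0, 0, 0, 1], [33, -23, -4, 0, 0, 0, 1], [33, -23, -4, 0, 0, 0, 1], [33, -23, -4, 0, 0, 0, 1]]

```text
time_s: 1.65
ee_pos: [0.4837, -0.2504, 0.2705]
tool_rot: [[0.962, 0.273, -0.0], [0.273, -0.962, 0.0], [-0.0, -0.0, -1.0]]
wrist_force: [-0.5, -0.2, 0.4]
opening: 0.0868
grip_force: 0.0
```

play_rows:
  motion:
    - [[5, -37, 0, 0, 0, 0, 1], [5, -37, 0, 0, 0, 0, 1], [5, -37, 0, 0, 0, 0, 1], [5, -37, 0, 0, 0, 0, 1], [5, -37, 0, 0, 0, 0, 1], [5, -37, 0, 0, 0, 0, 1], [5, -37, 0, 0, 0, 0, 1], [5, -37, 0, 0, 0, 0, 1], [5, -37, 0, 0, 0, 0, 1], [5, -37, 0, 0, 0, 0, 1], [5, -37, 0, 0, 0, 0, 1], [5, -37, 0, 0, 0, 0, 1]]

```text
time_s: 3.15
ee_pos: [0.4191, 0.193, 0.2705]
tool_rot: [[0.962, 0.273, 0.0], [0.273, -0.962, -0.0], [0.0, 0.0, -1.0]]
wrist_force: [1.0, 0.8, 0.1]
opening: 0.0869
grip_force: 0.0
```

play_rows:
  motion:
    - [[0, 0, 0, 0, 0, 8, 1], [0, 0, 0, 0, 0, 0, 1], [0, 0, 0, 0, 0, 0, 1]]

```text
time_s: 3.52
ee_pos: [0.4196, 0.1914, 0.2704]
tool_rot: [[0.99, 0.139, -0.0], [0.139, -0.99, -0.0], [-0.0, 0.0, -1.0]]
wrist_force: [0.1, -0.1, -0.3]
opening: 0.0867
grip_force: 0.0
```

```bash
python3 - <<'E'
from h import *
s=arm.state();print(s['time_s'],s['ee_pos'],s['tool_rot'].round(3).tolist(),s['q'].round(2))
P,c,R,p=snap('wrist','w1'); print(c['fx'],p)
E
```

```text
3.525 [0.41957411 0.19140321 0.27044233] [[0.99, 0.139, -0.0], [0.139, -0.99, -0.0], [-0.0, 0.0, -1.0]] [ 0.3  -0.05 -0.78  1.79 -0.04  1.39 -1.9 ]
280.3263538166345 [0.49311868 0.2015972  0.43283152]
```

View pics/w1.png

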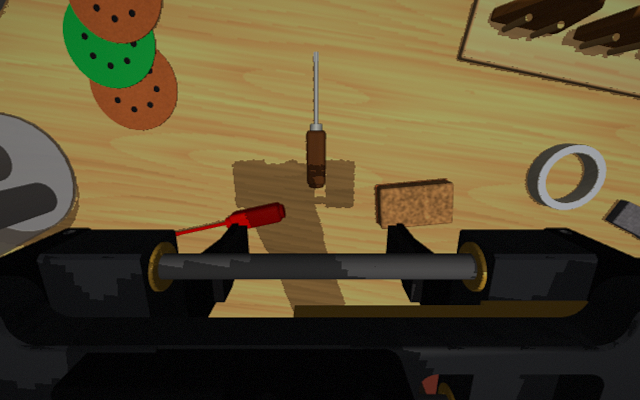

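The wrist view looks straight down. The brown driver runs from its handle at (316,158) to its tip at (317,52), almost along the tool's x. A red driver at (258,215) and the sanding block at (415,203) sit on either side.

```bash
python3 - <<'E'
from h import *
D=np.load('pics/w1.npz');P=D['P'];f=D['f'].astype(int)
for u,v in((316,140),(316,160),(316,180),(316,128),(317,100),(317,56),(283,212),(275,205),(378,190),(378,220),(240,215)): print(u,v,P[v,u].round(4),f[v,u])
x,y,z=np.moveaxis(P,-1,0); U=np.mgrid[:400,:640][1]
for v in(135,145,155,165,175,120,110,90,75,60):
    m=(z[v]>(.015 if v>128 else .004))&(abs(U[v]-316)<25)
    print(v,np.where(m)[0][[0,-1]],P[v][m].mean(0).round(4),P[v][m][[0,-1],1].round(4))
m=(f[...,0]>120)&(f[...,1]<60)&(f[...,2]<60)&(y<.35)&(x<.45); print('red',P[m].min(0),P[m].max(0))
col=P[100:205,316]; print([ (i+100,*q.round(3)) for i,q in enumerate(col) if i>70])
E
```

```text
316 140 [nan nan nan] [74 40 17]
316 160 [0.4338 0.1947 0.0274] [76 44 21]
316 180 [0.4044 0.1906 0.0272] [75 41 19]
316 128 [0.4784 0.2009 0.0232] [163 165 155]
317 100 [0.5162 0.2048 0.0183] [118 117 109]
317 56 [0.5722 0.2126 0.0167] [124 127 123]
283 212 [0.3469 0.2339 0.0243] [65  1  1]
275 205 [0.3559 0.2474 0.0226] [60  4  2]
378 190 [0.3999 0.0942 0.0171] [35 24 12]
378 220 [0.3486 0.0819 0.0076] [44 27 14]
240 215 [0.3342 0.2983 0.0276] [160   4   0]
135 [307 325] [0.469  0.1996 0.0278] [0.2123 0.187 ]
145 [307 325] [0.4551 0.1977 0.0276] [0.2105 0.1849]
155 [307 325] [0.4411 0.1957 0.0278] [0.2086 0.1827]
165 [307 325] [0.4267 0.1937 0.0279] [0.2067 0.1806]
175 [307 325] [0.4119 0.1917 0.0274] [0.2048 0.1784]
120 [315 318] [0.4893 0.2017 0.0169] [0.2039 0.1996]
110 [315 318] [0.5029 0.2036 0.0163] [0.2058 0.2015]
90 [314 318] [0.5293 0.208  0.016 ] [0.2108 0.2053]
75 [314 318] [0.5485 0.2107 0.0157] [0.2135 0.208 ]
60 [314 318] [0.5671 0.2133 0.0164] [0.216  0.2106]
red [ 0.30053866  0.23536277 -0.00071952] [0.4239961  0.3499665  0.27170797]
[(171, np.float64(0.418), np.flo
[... 1430 characters left out ...]
194, np.float64(0.375), np.float64(0.187), np.float64(-0.002)), (195, np.float64(0.374), np.float64(0.187), np.float64(0.0)), (196, np.float64(0.372), np.float64(0.186), np.float64(-0.002)), (197, np.float64(0.37), np.float64(0.186), np.float64(-0.001)), (198, np.float64(0.369), np.float64(0.186), np.float64(0.001)), (199, np.float64(0.368), np.float64(0.186), np.float64(-0.0)), (200, np.float64(0.366), np.float64(0.185), np.float64(0.001)), (201, np.float64(0.364), np.float64(0.185), np.float64(-0.0)), (202, np.float64(0.362), np.float64(0.185), np.float64(-0.001)), (203, np.float64(0.361), np.float64(0.185), np.float64(0.001)), (204, np.float64(0.359), np.float64(0.184), np.float64(-0.0))]
```

play_rows:
  motion:
    - [[14, -1.5, 30, 0, 0, 0, 1], [0, 0, 45, 0, 0, 0, 1], [0, 0, 45, 0, 0, 0, 1], [0, 0, 45, 0, 0, 0, 1], [0, 0, 40, 0, 0, 0, 1], [0, 0, 30, 0, 0, 0, 1], [0, 0, 20, 0, 0, 0, 1], [0, 0, 12, 0, 0, 0, 1], [0, 0, 0, 0, 0, 0, 1], [0, 0, 0, 0, 0, 0, 1]]

```text
time_s: 4.82
ee_pos: [0.4338, 0.1956, 0.0043]
tool_rot: [[0.991, 0.137, 0.001], [0.137, -0.991, 0.0], [0.001, -0.0, -1.0]]
wrist_force: [-0.2, -0.0, 0.5]
opening: 0.0872
grip_force: 0.0
```

play_rows:
  motion:
    - [[0, 0, 0, 0, 0, 0, 0], [0, 0, 0, 0, 0, 0, 0], [0, 0, 0, 0, 0, 0, 0], [0, 0, 0, 0, 0, 0, 0], [0, 0, 0, 0, 0, 0, 0], [0, 0, 0, 0, 0, 0, 0], [0, 0, 0, 0, 0, 0, 0], [0, 0, 0, 0, 0, 0, 0]]
  force: 50

```text
time_s: 5.82
ee_pos: [0.4332, 0.1954, 0.0036]
tool_rot: [[0.991, 0.137, 0.0], [0.137, -0.991, 0.0], [0.0, -0.0, -1.0]]
wrist_force: [0.2, -0.4, -0.5]
opening: 0.0276
grip_force: 50.0
```

play_rows:
  motion:
    - [[0, 0, -15, 0, 0, 0, 0], [0, 0, -35, 0, 0, 0, 0], [0, 0, -45, 0, 0, 0, 0], [0, 0, -45, 0, 0, 0, 0], [0, 0, -45, 0, 0, 0, 0], [0, 0, -45, 0, 0, 0, 0], [0, 0, -40, 0, 0, 0, 0], [0, 0, -26, 0, 0, 0, 0]]

```text
time_s: 6.82
ee_pos: [0.433, 0.196, 0.3025]
tool_rot: [[0.99, 0.138, 0.003], [0.138, -0.99, 0.0], [0.003, -0.0, -1.0]]
wrist_force: [-0.4, 0.2, -1.2]
opening: 0.0277
grip_force: 50.0
```

play_rows:
  motion:
    - [[2.5, 20, 0, 0, 0, 0, 0], [2.5, 35, 0, 0, 0, 0, 0], [2.5, 40, 0, 0, 0, 0, 0], [2.5, 40, 0, 0, 0, 0, 0], [2.5, 40, 0, 0, 0, 0, 0], [2.5, 40, 0, 0, 0, 0, 0], [2.5, 40, 0, 0, 0, 0, 0], [2.5, 40, 0, 0, 0, 0, 0], [2.5, 40, 0, 0, 0, 0, 0], [2.5, 40, 0, 0, 0, 0, 0], [2.5, 30, 0, 0, 0, 0, 0], [2.5, 18, 0, 0, 0, 0, 0]]

```text
time_s: 8.32
ee_pos: [0.5206, -0.2207, 0.3002]
tool_rot: [[0.991, 0.136, 0.0], [0.136, -0.991, 0.0], [0.0, -0.0, -1.0]]
wrist_force: [0.7, 0.1, -1.1]
opening: 0.0277
grip_force: 50.0
```

play_rows:
  motion:
    - [[0, 0, 0, 0, 0, 5.3, 0], [0, 0, 0, 0, 0, 5.3, 0], [0, 0, 0, 0, 0, 0, 0], [0, 0, 0, 0, 0, 0, 0], [0, 0, 0, 0, 0, 0, 0]]

```text
time_s: 8.95
ee_pos: [0.5207, -0.2193, 0.2997]
tool_rot: [[0.999, -0.046, 0.0], [-0.046, -0.999, 0.0], [0.0, -0.0, -1.0]]
wrist_force: [0.1, 0.2, -1.1]
opening: 0.0279
grip_force: 50.0
```

```bash
python3 - <<'E'
from h import *
s=arm.state();print(s['time_s'],s['ee_pos'],s['tool_rot'].round(4).tolist(),s['q'].round(2),s['opening'])
snap('wrist','w2')
E
```

```text
8.95 [ 0.52074803 -0.21931242  0.2997306 ] [[0.9989, -0.0463, 0.0001], [-0.0463, -0.9989, 0.0001], [0.0001, -0.0001, -1.0]] [ 0.67  0.16 -0.39  1.54  0.06  1.46 -1.35] 0.027887854103465184
```

View pics/w2.png

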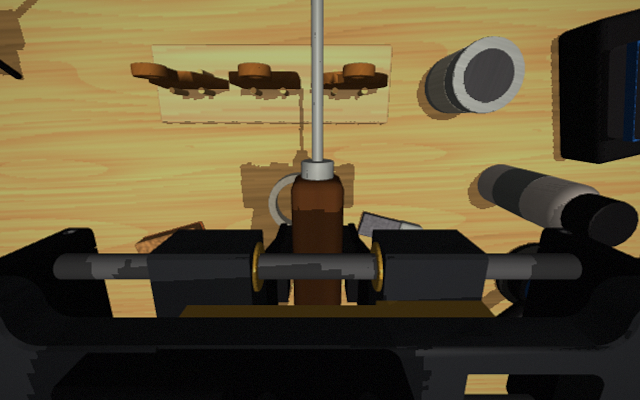

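The shank runs up column 317 with its tip just out of view. The round board is the right-hand one, with its eye at (358,69).

```bash
python3 - <<'E'
from h import *
D=np.load('pics/w2.npz');P=D['P']; s=arm.state();R=s['tool_rot'];p=s['ee_pos']
T=(P-p)@R
V,U=np.mgrid[:400,:640]
m=(V<155)&(abs(U-317)<12)&(T[...,2]<.02); Q=T[m]
r=[]
for v in range(5,155,15):
    k=(abs(V-v)<8)&m; q=T[k]; r.append([q[:,0].mean(),(q[:,1].min()+q[:,1].max())/2,q[:,1].mean(),np.percentile(q[:,2],15),k.sum()/15])
r=np.array(r); print(r.round(4))
print('lin y',np.polyfit(r[:,0],r[:,2],1),'z',np.polyfit(r[:,0],r[:,3],1))
m=(V>160)&(V<245)&(abs(U-317)<35)&(T[...,2]<.02)&(T[...,2]>-.06)
q=T[m];print('handle',q[:,:2].min(0),q[:,:2].max(0),np.percentile(q[:,2],[5,25,50]))
x,y,z=np.moveaxis(P,-1,0)
for y0 in(-.27,-.16,-.05):
    k=(z>.12)&(z<.175)&(abs(y-y0)<.03)&(x>.6)&(x<.7);q=P[k]
    print(y0,k.sum(),'top z',np.percentile(q[:,2],[90,98]))
    for a,b in((.15,.17),(.125,.15)):
        w=q[(q[:,2]>a)&(q[:,2]<b)]
        if len(w): print('  band',a,len(w),w[:,0].min(),w[:,0].max(),w[:,1].min(),w[:,1].max(), w.mean(0), 'slope',np.polyfit(w[:,1],w[:,0],1)[0])
    # silhouettes at rows
E
```

```text
[[ 1.24200e-01 -1.00000e-04 -1.00000e-04 -1.37000e-02  1.12667e+01]
 [ 1.18500e-01 -1.00000e-04 -1.00000e-04 -1.39000e-02  1.28667e+01]
 [ 1.12000e-01  1.00000e-04  1.00000e-04 -1.41000e-02  1.19333e+01]
 [ 1.05600e-01  1.00000e-04  1.00000e-04 -1.40000e-02  1.19333e+01]
 [ 9.89000e-02  2.00000e-04  1.00000e-04 -1.40000e-02  1.19333e+01]
 [ 9.21000e-02  2.00000e-04  1.00000e-04 -1.39000e-02  1.18667e+01]
 [ 8.51000e-02  2.00000e-04  2.00000e-04 -1.39000e-02  1.20000e+01]
 [ 7.78000e-02  2.00000e-04  2.00000e-04 -1.37000e-02  1.20000e+01]
 [ 7.04000e-02  2.00000e-04  2.00000e-04 -1.38000e-02  1.20000e+01]
 [ 6.28000e-02  2.00000e-04 -1.00000e-04 -1.40000e-02  1.09333e+01]]
lin y [-0.00178004  0.00024941] z [ 0.00013036 -0.01392104]
handle [ 0.00654919 -0.02108754] [0.05225541 0.02084355] [-0.02542211 -0.02465236 -0.0239188 ]
-0.27 520 top z [0.15976977 0.16073015]
  band 0.15 388 0.6332328499223986 0.6459707997100822 -0.2834228018119736 -0.2535194571913726 [ 0.63917403 -0.26779126  0.1570008 ] slope 0.04782284863919503
  band 0.125 125 0.6330356164684435 0.6454276689252054 -0.2850253853355133 -0.2517249577667503 [ 0.63591108 -0.26586181  0.13963721] slope 0.112579197944262
-0.16 526 top z [0.159824   0.16078188]
  band 0.15 388 0.6384013516151748 0.651140955912453 -0.1748253666581295 -0.1446516196527144 [ 0.64427491 -0.16088781  0.15706459] slope 0.022654001039488166
  band 0.125 137 0.6382598290106152 0.6504227380127339 -0.1760674511989567 -0.14266602003609666 [ 0.64093093 -0.16189621  0.13944831] slope -0.028624617246040148
-0.05 620 top z [0.15958732 0.16060256]
  band 0.15 396 0.6435548516216989 0.6562248514735969 -0.0656545436689466 -0.03603947785544692 [ 0.64950792 -0.05318592  0.15687603] slope 0.015831156499000444
  band 0.125 199 0.6435130281058845 0.6553617971760555 -0.0670316696452628 -0.03482405766939517 [ 0.64702959 -0.0571343   0.13889508] slope -0.17756702273135824
```

play_rows:
  motion:
    - [[-22, 14, 0, 0, 0, 0, 0], [-22, 15, 0, 0, 0, 0, 0], [-20, 14.6, 20, 0, 0, 0, 0], [0, 0, 30, 0, 0, 0, 0], [0, 0, 35, 0, 0, 0, 0], [0, 0, 35, 0, 0, 0, 0], [0, 0, 28, 0, 0, 0, 0], [0, 0, 13, 0, 0, 0, 0], [0, 0, 6.4, 0, 0, 0, 0], [0, 0, 0, 0, 0, 0, 0], [0, 0, 0, 0, 0, 0, 0]]

```text
time_s: 10.38
ee_pos: [0.4553, -0.2603, 0.1332]
tool_rot: [[0.999, -0.048, 0.001], [-0.048, -0.999, -0.001], [0.001, 0.001, -1.0]]
wrist_force: [-0.5, 0.5, -0.9]
opening: 0.0274
grip_force: 50.0
```

```bash
python3 - <<'E'
from h import *
s=arm.state();p=s['ee_pos'];R=s['tool_rot'];print(s['time_s'],p,R.round(4).tolist(),s['wrist_force'].round(2))
h=np.array([.6394,-.2685,.143]);print('hole in tool mm',((h-p)@R*1000).round(2))
P,c,Rc,pc=snap('scene','s2')
T=(P-p)@R; V,U=np.mgrid[:400,:640]
# project tip & hole
def proj(X): q=(X-pc)@Rc; return c['fx']*q[0]/q[2]+c['cx'],c['fy']*q[1]/q[2]+c['cy']
print(proj(h),proj(p+R@np.array([.143,0,-.0109])))
im=c['frame'][190:290,290:390];cv2.imwrite('pics/crop2.png',cv2.resize(im,(600,600),interpolation=2)[:,:,::-1])
E
```

```text
10.375 [ 0.45529848 -0.26033242  0.13315849] [[0.9989, -0.0478, 0.0013], [-0.0478, -0.9989, -0.0008], [0.0014, 0.0007, -1.0]] [-0.54  0.49 -0.91]
hole in tool mm [184.29  -0.63  -9.59]
(np.float64(327.9571282124018), np.float64(248.79511034936462)) (np.float64(317.7959698364408), np.float64(241.58890887116976))
```

View pics/crop2.png

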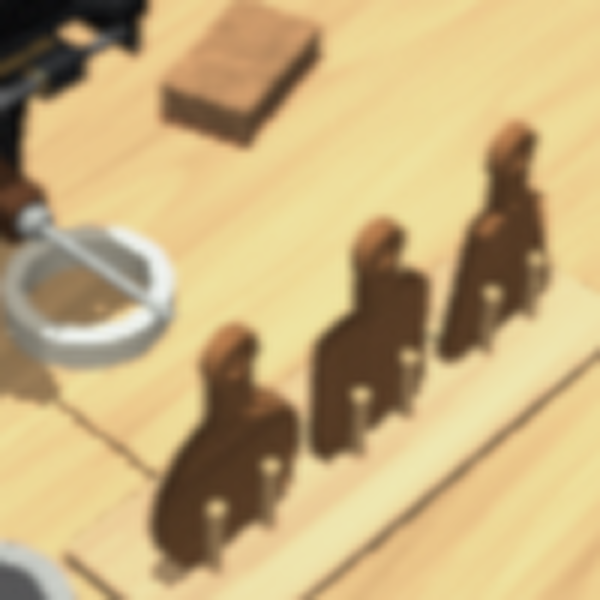

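The shank tip is at crop (167,309), where I predicted it, level with and pointing at the round board's eye, whose hole is near (230,365). I'll settle and re-read before inserting.

play_rows:
  motion:
    - [[0, 0, 0, 0, 0, 0, 0], [0, 0, 0, 0, 0, 0, 0], [0, 0, 0, 0, 0, 0, 0]]

```text
time_s: 10.8
ee_pos: [0.4547, -0.2601, 0.1322]
tool_rot: [[0.999, -0.048, 0.0], [-0.048, -0.999, -0.0], [0.0, 0.0, -1.0]]
wrist_force: [0.0, 0.3, -2.2]
opening: 0.0275
grip_force: 50.0
```

```bash
python3 - <<'E'
from h import *
s=arm.state();p=s['ee_pos'];R=s['tool_rot'];print(s['time_s'],p,R.round(4).tolist(),s['wrist_force'].round(2))
h=np.array([.6394,-.2685,.143]);print('hole in tool mm',((h-p)@R*1000).round(2))
E
```

```text
10.8 [ 0.45473291 -0.26006135  0.1322215 ] [[0.9989, -0.0478, 0.0001], [-0.0478, -0.9989, -0.0], [0.0001, 0.0, -1.0]] [ 0.02  0.33 -2.22]
hole in tool mm [184.86  -0.41 -10.77]
```

play_rows:
  motion:
    - [[6, -0.4, 0, 0, 0, 0, 0], [8, 0, 0, 0, 0, 0, 0], [8, 0, 0, 0, 0, 0, 0], [8, 0, 0, 0, 0, 0, 0], [8, 0, 0, 0, 0, 0, 0], [8, 0, 0, 0, 0, 0, 0], [8, 0, 0, 0, 0, 0, 0], [8, 0, 0, 0, 0, 0, 0], [4, 0, 0, 0, 0, 0, 0], [0, 0, 0, 0, 0, 0, 0]]

```text
time_s: 12.05
ee_pos: [0.5208, -0.2627, 0.132]
tool_rot: [[0.999, -0.048, -0.0], [-0.048, -0.999, 0.0], [-0.0, -0.0, -1.0]]
wrist_force: [-0.4, 0.4, -1.2]
opening: 0.0274
grip_force: 50.0
```

```bash
python3 - <<'E'
from h import *
s=arm.state();p=s['ee_pos'];R=s['tool_rot'];print(s['time_s'],p,s['wrist_force'].round(2),s['moment'].round(3))
h=np.array([.6394,-.2685,.143]);print('hole in tool mm',((h-p)@R*1000).round(2))
P,c,Rc,pc=snap('wrist','w3')
P2,c2,_,_=snap('scene','s3')
a=cv2.resize(c['frame'][0:260,200:440],(415,450),interpolation=2); b=cv2.resize(c2['frame'][210:290,300:360],(338,450),interpolation=2)
cv2.imwrite('pics/crop3.png',np.hstack([a,b])[:,:,::-1])
E
```

```text
12.05 [ 0.52081481 -0.26270145  0.13203773] [-0.42  0.45 -1.24] [0.055 0.122 0.003]
hole in tool mm [118.72   0.15 -10.98]
```

View pics/crop3.png

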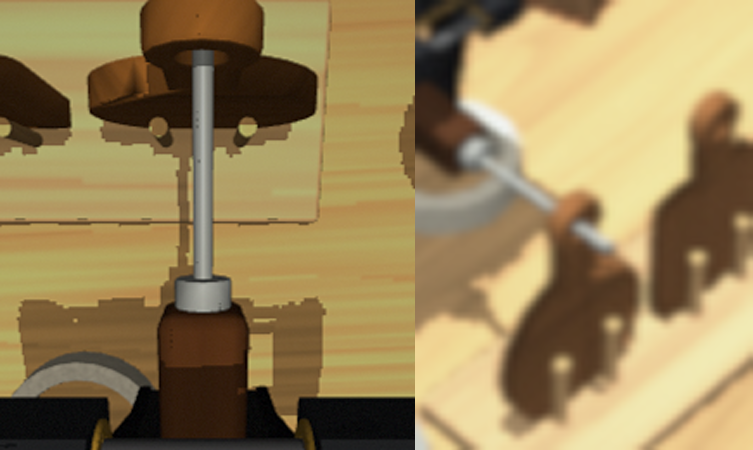

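The shank goes cleanly through the hole: in the wrist crop it enters the eye at (203,55), and in the scene crop the tip comes out on the far side at (610,248). I'll advance a bit more and lift.

play_rows:
  motion:
    - [[6, 0, 0, 0, 0, 0, 0], [8, 0, 0, 0, 0, 0, 0], [7, 0, 0, 0, 0, 0, 0], [2, 0, 0, 0, 0, 0, 0], [0, 0, 0, 0, 0, 0, 0], [0, 0, -3, 0, 0, 0, 0], [0, 0, -3, 0, 0, 0, 0], [0, 0, -3, 0, 0, 0, 0], [0, 0, -4, 0, 0, 0, 0], [0, 0, -5, 0, 0, 0, 0], [0, 0, -6, 0, 0, 0, 0], [0, 0, -6, 0, 0, 0, 0]]

```text
time_s: 13.65
ee_pos: [0.5437, -0.2639, 0.1627]
tool_rot: [[0.999, -0.048, 0.0], [-0.048, -0.999, -0.0], [0.0, 0.0, -1.0]]
wrist_force: [-0.4, -0.5, -2.7]
opening: 0.0281
grip_force: 50.0
```

play_rows:
  motion:
    - [[0, 0, -6, 0, 0, 0, 0], [0, 0, -6, 0, 0, 0, 0], [0, 0, -6, 0, 0, 0, 0], [0, 0, -6, 0, 0, 0, 0], [0, 0, -8, 0, 0, 0, 0], [0, 0, -10, 0, 0, 0, 0], [0, 0, -12, 0, 0, 0, 0], [0, 0, -12, 0, 0, 0, 0], [0, 0, -12, 0, 0, 0, 0], [0, 0, -12, 0, 0, 0, 0], [0, 0, -8, 0, 0, 0, 0], [0, 0, -4, 0, 0, 0, 0]]

```text
time_s: 15.15
ee_pos: [0.5437, -0.264, 0.2647]
tool_rot: [[0.999, -0.048, 0.0], [-0.048, -0.999, -0.0], [0.0, 0.0, -1.0]]
wrist_force: [0.2, -1.0, -2.0]
opening: 0.0277
grip_force: 50.0
```

```bash
python3 - <<'E'
from h import *
s=arm.state();p=s['ee_pos'];R=s['tool_rot'];print(s['time_s'],p,s['wrist_force'].round(2),s['q'].round(2))
P,c,Rc,pc=snap('wrist','w4')
P2,c2,_,_=snap('side','d4')
a=cv2.resize(c['frame'][0:260,200:440],(415,450),interpolation=2); b=cv2.resize(c2['frame'][60:220,220:350],(366,450),interpolation=2)
cv2.imwrite('pics/crop4.png',np.hstack([a,b])[:,:,::-1])
# inspection camera from all clouds
S=np.load('pics/side0.npz');C=np.load('pics/scene0.npz')
for n,D in(('scene',C),('side',S)):
    Q=D['P'].reshape(-1,3);m=(abs(Q[:,0]-.75)<.1)&(abs(Q[:,1]-.21)<.1)&(Q[:,2]>.18);Q=Q[m]
    for lo in np.arange(.18,.30,.015):
        w=Q[(Q[:,2]>=lo)&(Q[:,2]<lo+.015)]
        if len(w)>8:
            r=cv2.minAreaRect((w[:,:2]*1000).astype(np.float32)); print(n,round(lo,3),len(w),np.round(r[0],1),np.round(r[1],1),round(r[2],1))
E
```

```text
15.15 [ 0.54374486 -0.2639614   0.26471441] [ 0.24 -1.04 -2.02] [ 0.67  0.25 -0.36  1.5   0.09  1.41 -1.31]
scene 0.18 17 [770.9 204.8] [69.4 31.2] 49.1
scene 0.195 86 [755.1 205.8] [93.8 58.8] 28.4
scene 0.21 109 [756.  206.4] [97.3 60.4] 31.5
scene 0.225 137 [742.8 216.4] [84.3 67.5] 4.3
scene 0.24 148 [756.6 214.6] [82.2 65.4] 28.2
scene 0.255 48 [764.3 217.6] [57.8 17.7] 69.5
scene 0.27 62 [757.4 221.2] [59.3 19.6] 89.1
scene 0.285 26 [759.6 220.6] [56.6 14.6] 86.8
side 0.195 116 [735.9 245.7] [92.4 22.7] 30.9
side 0.21 236 [732.4 238.6] [88.9 60.3] 57.6
side 0.225 346 [735.3 237.3] [86.4 62.7] 59.1
side 0.24 586 [741.5 234.2] [81.4 66.7] 63.3
side 0.255 134 [753.  225.6] [61.2 15.2] 78.6
side 0.27 168 [755.8 226.6] [57.8 18.3] 87.2
side 0.285 194 [759.3 225.6] [59.9 21. ] 87.5
```

View pics/crop4.png

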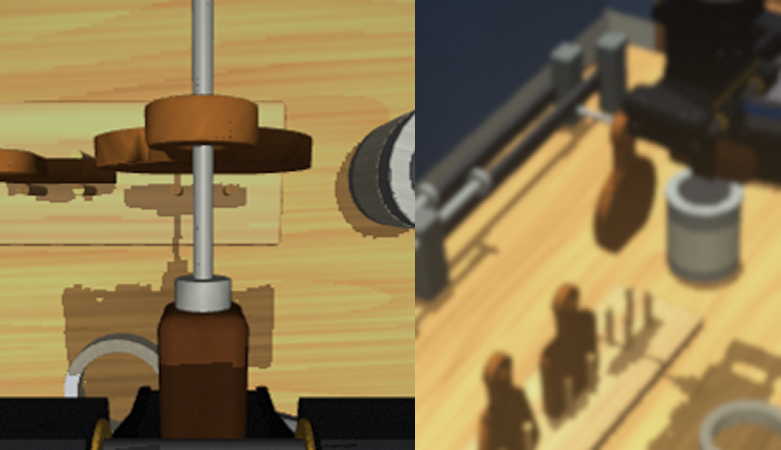

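The board hangs on the shank clear of the dowels, and the other two boards are still standing in place. Next I'll move to a pose where the wrist camera can see the inspection camera.

play_rows:
  motion:
    - [[0, 0, -10, 0, 0, 0, 0], [2, -5, -15, 0, 0, 0, 0], [4, -14, -15, 0, 0, 0, 0], [4, -22, -15, 0, 0, 0, 0], [4, -28, -15, 0, 0, 0, 0], [5, -32, -15, 0, 0, 0, 0], [5, -34, -15, 0, 0, 0, 0], [5, -34, -15, 0, 0, 0, 0], [5, -32, -10, 0, 0, 0, 0], [5, -24, -5, 0, 0, 0, 0], [4, -14, -3, 0, 0, 0, 0], [1, -7, -2, 0, 0, 0, 0]]

```text
time_s: 16.75
ee_pos: [0.5994, -0.0189, 0.3995]
tool_rot: [[0.999, -0.046, 0.0], [-0.046, -0.999, 0.0], [0.0, -0.0, -1.0]]
wrist_force: [0.3, -0.2, -2.2]
opening: 0.0277
grip_force: 50.0
```

play_rows:
  motion:
    - [[0, 0, 0, 0, 0, 0, 0], [0, 0, 0, 0, 0, 0, 0], [0, 0, 0, 0, 0, 0, 0], [0, 0, 0, 0, 0, 0, 0]]

```text
time_s: 17.25
ee_pos: [0.5993, -0.0208, 0.3991]
tool_rot: [[0.999, -0.049, -0.0], [-0.049, -0.999, -0.0], [-0.0, 0.0, -1.0]]
wrist_force: [0.2, 0.4, -1.3]
opening: 0.0277
grip_force: 50.0
```

```bash
python3 - <<'E'
from h import *
s=arm.state();print(s['time_s'],s['ee_pos'],s['qd'].round(3))
P,c,Rc,pc=snap('wrist','w5')
Q=P.reshape(-1,3);m=(abs(Q[:,0]-.75)<.1)&(abs(Q[:,1]-.22)<.09)&(Q[:,2]>.14);Q=Q[m]
for lo in np.arange(.14,.30,.01):
    w=Q[(Q[:,2]>=lo)&(Q[:,2]<lo+.01)]
    if len(w)>8:
        r=cv2.minAreaRect((w[:,:2]*1000).astype(np.float32)); print(round(lo,3),len(w),np.round(r[0],1),np.round(r[1],1),round(r[2],1))
E
```

```text
17.25 [ 0.59928619 -0.02083254  0.39912504] [-0.003 -0.001 -0.003 -0.002  0.001 -0.     0.002]
0.14 21 [750.6 218.2] [ 3.8 13.2] 75.7
0.19 156 [756.5 190.5] [15.4 49.1] 71.1
0.2 268 [739.5 197.4] [16.9 83.9] 67.4
0.21 394 [738.4 197.8] [17.5 86.9] 67.8
0.22 605 [734. 209.] [57.4 86.3] 33.4
0.23 1023 [735.1 209.4] [56.3 86.2] 34.1
0.24 2138 [743.3 223.8] [72.8 81.9] 88.8
0.25 1000 [759.5 223.5] [69.7 45.2] 88.9
0.26 319 [751.3 221.6] [17.2 60.4] 16.3
0.27 352 [751.3 221.4] [17.1 60.5] 16.0
0.28 1618 [758.8 223.1] [59.3 18.7] 88.5
```

View pics/w5.png

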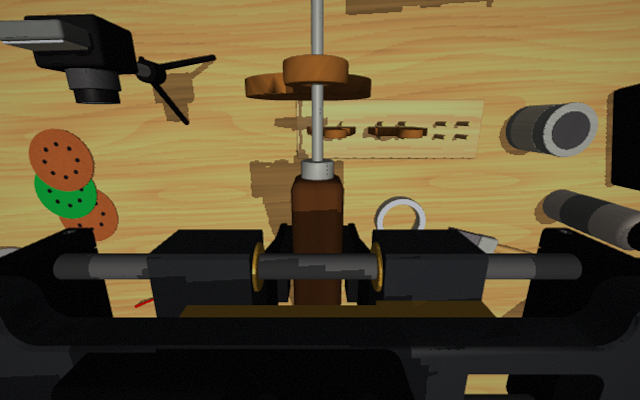

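The wrist view shows the inspection camera top-left, with its lens barrel pointing down the image (towards the robot) at (95,88). It looks nearly parallel to the shank. The board hangs at (310,80), and the other two boards are still in the rack.

```bash
python3 - <<'E'
from h import *
D=np.load('pics/w5.npz');P=D['P'];f=D['f'].astype(int)
Q=P.reshape(-1,3);m=(abs(Q[:,0]-.75)<.1)&(abs(Q[:,1]-.22)<.09)&(Q[:,2]>.14);Q=Q[m]
def edges(w,name):
    # fit edges: for x-bins -> ymin,ymax ; y-bins -> xmin,xmax
    for ax,o in((0,1),(1,0)):
        b=np.arange(w[:,ax].min()+.003,w[:,ax].max()-.003,.004)
        lo=[];hi=[]
        for t in b:
            k=w[abs(w[:,ax]-t)<.002,o]
            if len(k)>1: lo.append((t,k.min()));hi.append((t,k.max()))
        for L,e in((lo,'min'),(hi,'max')):
            L=np.array(L);s=np.polyfit(L[:,0],L[:,1],1);r=L[:,1]-np.polyval(s,L[:,0]);g=abs(r)<.0025;s=np.polyfit(L[g,0],L[g,1],1)
            print(name,'xy'[o],e,'slope deg',round(np.degrees(np.arctan(s[0])),2),'mid',round(np.polyval(s,b.mean()),4),len(L))
edges(Q[Q[:,2]>.282],'lamp')
b=Q[(Q[:,2]>.235)&(Q[:,2]<.262)]
print(np.histogram(b[:,0],np.arange(.695,.80,.005)),)
for a,c in((.700,.705),(.705,.71),(.71,.715),(.715,.72),(.72,.725),(.725,.73),(.73,.74)):
    w=Q[(Q[:,0]>=a)&(Q[:,0]<c)]
    t=w[w[:,2]>w[:,2].max()-.004]; print(a,len(w),'zmax',w[:,2].max().round(4),'y range',w[:,1].min().round(4),w[:,1].max().round(4),'top y',t[:,1].mean().round(4), 'xmin',w[:,0].min())
    # circle fit in y,z
    A=np.c_[2*w[:,1],2*w[:,2],np.ones(len(w))];s=np.linalg.lstsq(A,(w[:,1:]**2).sum(1),rcond=None)[0];print('   circle',s[:2].round(4),np.sqrt(s[2]+s[0]**2+s[1]**2).round(4))
w=Q[(Q[:,2]<.17)];print('hub',w.mean(0),w.min(0),w.max(0))
w=Q[Q[:,0]<.7015]; print('front',len(w),w.mean(0) if len(w) else '',Q[:,0].min())
E
```

```text
lamp y min slope deg -4.47 mid 0.1939 4
lamp y max slope deg -24.09 mid 0.2505 4
lamp x min slope deg 1.3 mid 0.7498 14
lamp x max slope deg 1.26 mid 0.7675 14
(array([  0,  94, 133, 132, 170, 173, 173, 178, 498, 426, 470, 296, 136,
       141, 123, 187, 279, 231,   0,   0,   0]), array([0.695, 0.7  , 0.705, 0.71 , 0.715, 0.72 , 0.725, 0.73 , 0.735,
       0.74 , 0.745, 0.75 , 0.755, 0.76 , 0.765, 0.77 , 0.775, 0.78 ,
       0.785, 0.79 , 0.795, 0.8  ]))
0.7 205 zmax 0.2424 y range 0.2048 0.2397 top y 0.2242 xmin 0.7011945424179601
   circle [0.222  0.2257] 0.0145
0.705 220 zmax 0.2421 y range 0.2043 0.2405 top y 0.2245 xmin 0.705085266741479
   circle [0.2257 0.2208] 0.0201
0.71 217 zmax 0.2423 y range 0.2042 0.2405 top y 0.2242 xmin 0.7100205850243788
   circle [0.2254 0.2208] 0.0202
0.715 269 zmax 0.2452 y range 0.2012 0.2447 top y 0.2238 xmin 0.7150209051689397
   circle [0.2246 0.2215] 0.0218
0.72 256 zmax 0.2457 y range 0.2011 0.2421 top y 0.2243 xmin 0.720000857105561
   circle [0.2254 0.2206] 0.0233
0.725 259 zmax 0.2455 y range 0.2011 0.241 top y 0.2242 xmin 0.7250089436672604
   circle [0.2251 0.2207] 0.0232
0.73 988 zmax 0.2518 y range 0.1884 0.2589 top y 0.2212 xmin 0.7300099291516009
   circle [0.2216 0.2221] 0.0295
hub [0.75160103 0.21744395 0.14206254] [0.74463678 0.21615    0.14011288] [0.75736197 0.22167161 0.14600003]
front 14 [0.7013567  0.21728668 0.21693545] 0.7011945424179601
```

```bash
cat > b.py <<'E'
from h import *
def board(P,p,R,verbose=True):
    T=(P-p)@R; V,U=np.mgrid[:400,:640]
    x,y,z=np.moveaxis(T,-1,0)
    e=(x>.06)&(x<.14)&(abs(y)<.022)&(z<-.016)&(z>-.04)&(V<175); q=T[e]
    top=q[q[:,2]<np.percentile(q[:,2],5)+.004]
    fr=T[(x>.06)&(x<.12)&(abs(y)<.03)&(V<175)&(z<-.016)&(z>-.04)]
    print('eye n',e.sum(),'x',np.percentile(q[:,0],[1,99]).round(4),'y',np.percentile(q[:,1],[0,100]).round(4),'topz',np.percentile(q[:,2],[2,5]).round(4),'top slope dx/dy deg',np.degrees(np.arctan(np.polyfit(top[:,1],top[:,0],1)[0])).round(2))
    b=(x>.06)&(x<.14)&(abs(y)<.06)&(z>.03)&(z<.10); q=T[b]
    print('blade n',b.sum(),'x',np.percentile(q[:,0],[1,99]).round(4),'y',q[:,1].min().round(4),q[:,1].max().round(4))
    # blade near/top edges by y-bin
    L=[];H=[]
    for t in np.arange(-.045,.046,.005):
        k=q[abs(q[:,1]-t)<.0025]
        if len(k)>3: L.append((t,k[:,0].min(),k[:,0].max(),k[:,2].min()))
    L=np.array(L);print(L.round(4))
    for j in(1,2): print('slope deg',np.degrees(np.arctan(np.polyfit(L[:,0],L[:,j],1)[0])).round(2))
    s=(x>.05)&(x<.125)&(abs(y)<.006)&(z<0)&(z>-.016); q=T[s]; print('shank z top',np.polyfit(q[:,0],q[:,2],1),np.median(q[:,2]),np.polyfit(q[:,0],q[:,1],1))
E
python3 - <<'E'
from b import *
D=np.load('pics/w5.npz');s=arm.state();board(D['P'],s['ee_pos'],s['tool_rot'])
E
```

```text
eye n 1540 x [0.0903 0.1021] y [-0.0142  0.0136] topz [-0.0235 -0.023 ] top slope dx/dy deg 0.17
blade n 1959 x [0.0903 0.1022] y -0.0555 0.043
[[-0.045   0.0903  0.1025  0.0435]
 [-0.04    0.0903  0.1024  0.0399]
 [-0.035   0.0903  0.1023  0.0357]
 [-0.03    0.0903  0.1023  0.0332]
 [-0.025   0.0903  0.1024  0.0315]
 [-0.02    0.0903  0.1023  0.0307]
 [-0.015   0.0902  0.0931  0.0302]
 [-0.01    0.0903  0.0905  0.0338]
 [-0.005   0.0902  0.0905  0.0341]
 [ 0.005   0.0902  0.0905  0.0326]
 [ 0.01    0.0902  0.0927  0.0322]
 [ 0.015   0.0903  0.0942  0.0326]
 [ 0.02    0.0903  0.1021  0.0354]
 [ 0.025   0.0903  0.1022  0.0392]
 [ 0.03    0.0903  0.1024  0.0429]
 [ 0.035   0.0903  0.1025  0.0483]
 [ 0.04    0.0903  0.1023  0.0562]]
slope deg 0.02
slope deg -0.63
shank z top [-0.00126914 -0.01256083] -0.012822092858431108 [0.00148895 0.0002192 ]
```

play_rows:
  motion:
    - [[-8, 0, 0, 0, 0, 0, 0], [-16, -2, 0, 0, 0, 0, 0], [-20, -5, 0, 0, 0, 0, 0], [-22, -9, 0, 0, 0, 0, 0], [-22, -13, 0, 0, 0, 0, 0], [-20, -17, 0, 0, 0, 0, 0], [-18, -20, 0, 0, 0, 0, 0], [-14, -22, 0, 0, 0, 0, 0], [-10, -24, 0, 0, 0, 0, 0], [-5, -24, 0, 0, 0, 0, 0], [-2, -24, 0, 0, 0, 0, 0], [0, -22, 0, 0, 0, 0, 0]]

```text
time_s: 18.8
ee_pos: [0.4504, 0.1705, 0.3994]
tool_rot: [[0.999, -0.047, 0.001], [-0.047, -0.999, -0.0], [0.001, 0.0, -1.0]]
wrist_force: [0.9, 0.3, -2.1]
opening: 0.0275
grip_force: 50.0
```

play_rows:
  motion:
    - [[0, -20, 0, 0, 0, 0, 0], [0, -16, 3, 0, 0, 0, 0], [0, -12, 6, 0, 0, 0, 0], [0, -8, 9, 0, 0, -0.5, 0], [0, -4, 12, 0, 0, -0.5, 0], [0, -1.7, 14, 0, 0, -0.5, 0], [0, 0, 15, 0, 0, 0, 0], [0, 0, 14, 0, 0, 0, 0], [0, 0, 12, 0, 0, 0, 0], [0, 0, 8, 0, 0, 0, 0], [0, 0, 4, 0, 0, 0, 0], [0, 0, 2.5, 0, 0, 0, 0]]

```text
time_s: 20.3
ee_pos: [0.4542, 0.2307, 0.2997]
tool_rot: [[1.0, -0.022, 0.0], [-0.022, -1.0, 0.0], [0.0, -0.0, -1.0]]
wrist_force: [0.6, 0.2, -1.7]
opening: 0.0275
grip_force: 50.0
```

play_rows:
  motion:
    - [[0, 0, 0, 0, 0, 0, 0], [0, 0, 0, 0, 0, 0, 0], [0, 0, 0, 0, 0, 0, 0], [0, 0, 0, 0, 0, 0, 0], [0, 0, 0, 0, 0, 0, 0], [0, 0, 0, 0, 0, 0, 0], [0, 0, 0, 0, 0, 0, 0], [0, 0, 0, 0, 0, 0, 0], [0, 0, 0, 0, 0, 0, 0], [0, 0, 0, 0, 0, 0, 0], [0, 0, 0, 0, 0, 0, 0], [0, 0, 0, 0, 0, 0, 0]]

```text
time_s: 21.8
ee_pos: [0.4541, 0.2306, 0.2997]
tool_rot: [[1.0, -0.022, -0.0], [-0.022, -1.0, 0.0], [-0.0, -0.0, -1.0]]
wrist_force: [0.7, -0.1, -2.0]
opening: 0.0275
grip_force: 50.0
```

```bash
python3 - <<'E'
from b import *
for i in range(2):
    s=arm.state();P,*_=snap('wrist',f'w6{i}');
    print(s['time_s'],s['ee_pos'],s['tool_rot'].round(4).tolist(),s['qd'].round(3)); board(P,s['ee_pos'],s['tool_rot'])
u=s['tool_rot'];bm=s['ee_pos']+u@np.array([.0963,0,-.0109])+[0,0,-.0905];print('blade_mid est if plumb',bm)
L=np.array([.7008,.2248,.22]);g=L-.15*np.array([.99975,-.0223,0]);print('goal',g,'tool mm',((g-bm)@u*1000).round(2),'q',s['q'].round(2))
S,*_=snap('scene','s6');S2,*_=snap('side','d6')
E
```

```text
21.8 [0.45412874 0.23061477 0.29967796] [[0.9998, -0.0217, -0.0], [-0.0217, -0.9998, 0.0], [-0.0, -0.0, -1.0]] [ 0.001 -0.001 -0.001  0.001  0.    -0.    -0.   ]
eye n 1543 x [0.0903 0.1019] y [-0.0145  0.0136] topz [-0.0235 -0.0231] top slope dx/dy deg -0.55
blade n 1945 x [0.0902 0.1021] y -0.0493 0.0503
[[-0.045   0.0902  0.102   0.0532]
 [-0.04    0.0902  0.1022  0.0471]
 [-0.035   0.0902  0.1023  0.0416]
 [-0.03    0.0901  0.1024  0.038 ]
 [-0.025   0.0901  0.1022  0.0343]
 [-0.02    0.0902  0.1021  0.0326]
 [-0.015   0.0902  0.0933  0.0314]
 [-0.01    0.0902  0.0904  0.0331]
 [-0.005   0.0902  0.0904  0.0336]
 [ 0.005   0.0902  0.0904  0.0337]
 [ 0.01    0.0902  0.0908  0.0328]
 [ 0.015   0.0902  0.0933  0.0302]
 [ 0.02    0.0902  0.1022  0.0324]
 [ 0.025   0.0902  0.1023  0.0349]
 [ 0.03    0.0902  0.1022  0.0373]
 [ 0.035   0.0902  0.1023  0.0408]
 [ 0.04    0.0902  0.1023  0.0461]
 [ 0.045   0.0902  0.1022  0.0526]]
slope deg 0.04
slope deg 0.09
shank z top [-0.00145814 -0.01256784] -0.01289172143827466 [0.00063909 0.00016851]
21.85 [0.4541492  0.23063345 0.29969634] [[0.999
[... 475 characters left out ...]
 [-0.015   0.0902  0.0934  0.0314]
 [-0.01    0.0901  0.0904  0.0313]
 [-0.005   0.0902  0.0905  0.0326]
 [ 0.005   0.0902  0.0904  0.0326]
 [ 0.01    0.0902  0.0908  0.0323]
 [ 0.015   0.0903  0.0934  0.0318]
 [ 0.02    0.0902  0.1021  0.0324]
 [ 0.025   0.0902  0.1023  0.0345]
 [ 0.03    0.0902  0.1023  0.0375]
 [ 0.035   0.0902  0.1025  0.0415]
 [ 0.04    0.0902  0.1022  0.0464]
 [ 0.045   0.0902  0.1022  0.0535]]
slope deg 0.04
slope deg 0.11
shank z top [-0.0013371  -0.01255526] -0.012878716335205521 [0.00086616 0.00015147]
blade_mid est if plumb [0.55042603 0.22854432 0.22010086]
goal [0.5508375 0.228145  0.22     ] tool mm [0.42 0.39 0.1 ] q [ 0.18  0.06 -0.77  1.65  0.04  1.45 -2.18]
```

```bash
python3 -c "
from h import *
s=arm.state();print(s['time_s'],s['grip_force']);print(finish_job())"
```

```text
22.0 49.99936306849122
the job is handed in; nothing more can be done
None
```

The job is handed in: the round board hangs plumb on the screwdriver's shank, square to the lens, with the blade centre within about 0.5 mm of the target by my own camera measurements and the handle on the side away from the camera; it took 22 s and nothing else appeared disturbed.

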